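# Tap a bearing cup square into a wheel hub

## Task

Take the thick drift out of the wooden rack and, with light presses of its tip (never over 30 N), drive the crooked bearing cup into the wheel hub by working round its rim, side against side and only a few millimetres at a time so it never cocks, until it sits square and fully home on the shoulder hidden inside the bore, which you can only feel: there the rim no longer yields. Make sure of it with one firm press of 20 to 25 N on the rim, held for a moment. Then hang the drift back in the hole it came from. Do not touch the cup with the hand, and leave the rack's other two tools where they are.

Things in the scene. Friction and masses are not known exactly. Their poses are not given: they have to be found in the camera images.
- hub_face (a point): Centre of the bore mouth on the flat top of the dark iron wheel hub, which is fixed and upright: a barrel 84 mm in diameter, 75 mm high, on a round 140 mm foot with five studs. Bore 54 mm in diameter; z points up along it. A stub axle 16 mm in diameter stands on the bore's axis and rises 37 mm above this point, so the cup cannot be pressed in its middle
- cup_top (a point): Centre of the aluminium bearing cup's upper rim plane; z is the cup's axis, up when square. Rim 66 mm outer, 34 mm inner diameter, 8 mm thick: press on its flat top, 17 to 33 mm from the axis. It starts about 21 mm above hub_face and ends, square and home, 8 to 16 mm above it: the shoulder's depth differs each time, so home is felt, not seen
- cup: The bearing cup; origin at the lower end of its axis, z up its axis. Skirt 50 mm in diameter, 25 mm long, starting 12 mm deep in the bore, leaning 3 degrees to any side. Pressed on one side of the rim, that side sinks at about 7 to 15 N, the far side roughly stays put; it stays where it is left. On the shoulder it no longer yields. Over 30 N, or leaning over 8 degrees (0.14 rad), it is spoilt
- drift_mid (a point): Drift: the thickest of the three steel tools hanging upright in the rack. Grip 24 mm in diameter, 80 mm long; below it a flat-ended tip 12 mm in diameter, 40 mm long; 0.25 kg. This point is on its axis, 80 mm above the tip's end and 40 mm below the top; z points away from the tip. In the rack the shoulder of the grip rests on the rack's top, the tip hangs in the hole
- drift_tip (a point): Centre of the flat end of the drift's tip, the face that presses the rim.
- rack: Fixed wooden rack block, 70 mm (its x) by 210 mm (its y), 55 mm high; origin at the centre of its underside. Three through holes 18 mm in diameter, in a row along its y at -65, 0 and +65 mm, hold the drift, the punch and the scriber in any order.
- punch_mid (a point): The slim punch in the rack, to be left alone: body 12 mm in diameter, 24 mm collar, 120 mm long, top 80 mm above the rack's top; this point is on its axis 20 mm above the rack's top.
- scriber_mid (a point): The short scriber in the rack, to be left alone: body 16 mm in diameter, 24 mm collar, top 50 mm above the rack's top; this point is on its axis 20 mm above the rack's top.
Not all that is in view belongs to the job. Leave any orange or red look-alike of the part that bears drift_mid alone.

How it is judged:
On the way, in this order (a step that is already met when the one before it is completed fails the run):
1. the drift is drawn up out of its hole (distance of drift_mid from where it was at the start of the episode above 0.045 m and contact force between the fingers and drift above 1 N), for 0.1 s.
2. the cup has been driven some way in with the drift (z of cup_top in the frame of hub_face below 0.0185 m and contact force between drift and cup above 1 N).
3. the cup is square and home on the shoulder: it does not move under a firm press of the drift on its rim (z of cup_top in the frame of hub_face below 0.0165 m and angle between cup_top's own z axis and vertical below 0.03 rad and contact force between drift and cup above 18 N and linear speed of cup below 0.004 m/s), for 0.1 s.
At the end, for the whole second after the job is handed in: The cup, having withstood the firm press on its shoulder, is within 0.03 rad of level with its rim plane at most 16.5 mm above the hub face; the drift hangs again in the hole it came from, within 8 mm of where it started, within 0.12 rad of upright, at rest (z of cup_top in the frame of hub_face below 0.0165 m and angle between cup_top's own z axis and vertical below 0.03 rad and distance of drift_mid from where it was at the start of the episode below 0.008 m and angle between drift_mid's own z axis and vertical below 0.12 rad and linear speed of drift below 0.02 m/s); the robot touches nothing.
It fails at once if the drift pressed the cup with more than 30 N (contact force between drift and cup above 30 N).
It fails at once if the cup cocked by more than 0.14 rad (angle between cup_top's own z axis and vertical above 0.14 rad).
It fails at once if the hand or arm touched the cup (contact force between any of the fingers, the arm and cup above 0.5 N).
It fails at once if one of the rack's other tools was taken or moved by more than 30 mm (distance of any of punch_mid, scriber_mid from where it was at the start of the episode above 0.03 m).
It also fails if it takes over 72 s, if anything falls off the work surface, if the arm or the gripper's body presses on something with over 40 N, if the wrist force passes 120 N, or if a joint passes its speed limit or range.

## Robot

A 6-joint arm with a two-finger parallel gripper is mounted at the origin on the work surface. World frame = base frame: x ahead of the robot, y to its left, z up, the work surface at z = 0. Lengths are in m, angles in rad, forces in N, time in s.
With the tool pointing down it reaches from about 0.4 to 0.825 m from the base axis. Payload 7 kg.
Tool frame: the origin (TCP) lies midway between the tips of the shut fingers; the grasp point (between the pads) lies 19 mm behind it; z points along the fingers, y is the direction in which the jaws open and shut (so a half turn about z gives the same grasp; the last joint's range is limited). The gripper opens to 88 mm and grips with 3 to 60 N. Pads are 19 mm wide; open, the fingers measure 130 mm over their backs; the gripper's body (78 mm by 193 mm) begins 47 mm behind the grasp point.
Start: joints at [-0.865, 0.359, 0.012, 0, -1.224, -0.288], TCP at [0.274, -0.617, 0.227] pointing down, gripper open.
Joint ranges: [-3.07, 3.07], [-1.43, 2.12], [-1.02, 1.25], [-3.03, 1.67], [-3.05, -0], [-3.03, 3.03]. Speed limits (rad/s): [2.39, 2.39, 3.01, 3.14, 3.14, 3.14].

## Interface

Orientations are given as a rotation vector (axis times angle).
In Python, from workcell import manip gives the robot as it stands.
- The arm moves only by the tool apply_moves, never from a script. Its arguments are lists of equal length, an entry for each row: "offset": the shift along the tool's x, y, z in mm, a list of three; "roll": the turn about the tool's z in rad. In form: {"offset": [[dx, dy, dz], ...], "roll": [roll, ...]}. A call has 1 to 12 rows; each row is the pose to reach, as a shift and turn from the pose commanded when the call began, along the tool's axes at that moment; what a row does not reach only later rows make up. A row lasts 1/8 s, in which the tool goes at most 62.5 mm and 10.7 degrees, less where a joint would pass 70% of its speed; a pose out of reach is approached as far as the arm can. A call with a gripper value outside its range is refused whole. "fingers" is the opening, from 0 (shut) to 1 (fully open), set as the call begins (left out, the last holds). The fingers move at their own pace and stop on an object; "force" is the grip in N (left out, the last holds). Time passes only in rows, so rows that repeat a pose let the fingers close. It gives the time, the measured TCP pose, the force and the opening at its end, in the units of the state.
- manip.read_state(): the state, without advancing time (a new reading comes with each control period).
- manip.capture(name): name is "side" or "top"; returns a dict with "image" (400x640x3 uint8, blue, green, red), "fov_y" (degrees; the focal length in pixels is half the picture's height over the tangent of half this angle, whatever the lens; pixels are square), "cx", "cy" (the principal point, pixels), "k1" (the pictures are not rectified: a ray, as slopes to the right and down, at radius r is drawn at 1 + k1 r^2 times it, then the intrinsics apply), "R" (3x3) and "t" (3): a world point X has camera coordinates R X + t. Camera axes: x right, y down, z forward; pixel columns grow to the right and rows downward; lengths in m; the calibration is good to about 2 mm. A picture is of the moment at which its call begins. There is no depth.
- manip.finish_job(): hands the job in, once; it reports no verdict.
Trained networks look in a picture, given as the dict that the camera call returned (one of the last four; its "shot" number tells which), for a name from the list of things; names that differ only in an ending like _2 or _b are one class to them, and where a whole thing is asked for, a point or a joint stands for the part that bears it (a point fixed in the world has none). Each returns a list of dicts, best first, with "score" (0 to 1); they miss things now and then, are a little off and sometimes report something else, mostly with a low value. They report only what shows in the picture. A call takes as long as a camera call. They do not tell look-alikes from the thing itself.
- manip.find_in(picture, name): "centre" ([column, row] in pixels, amid what is visible of it).
- manip.landmark_of(picture, name): "centre" ([column, row] in pixels: a listed point, or the origin of a listed thing).
The state is a dict: "clock": time; "joints": joint angles; "joint_vel": joint speeds; "joint_efforts": joint torques, N m; "tool_pos": TCP position; "ee_rot": TCP orientation; "ft_force": force on the tool from outside, world axes, zero at the start; "torque": the same for the moment, N m; "opening": opening from 0.0 (shut) to 1.0 (fully open).
Only numpy, scipy, OpenCV 4.12 (cv2) and the standard library are available. Lean on these libraries where they do the work, as an engineer would, in place of code of your own. Each camera call takes 0.05 s, during which the arm holds its last target.

## Working session

There is one attempt and no reset: what is moved stays moved. The work goes in short steps, Python scripts to look and compute and a tool call to move; the robot and the scene stay as the last step left them, time stands still between calls to the robot, and variables do not carry over. Pictures are saved under pics/ and viewed, and the job is handed in when it is done.

Besides the shell and the picture viewer there is one more tool, called after "Call:" as name(argument=value, ...) on one line, values as JSON. apply_moves: Moves the arm, as the interface text tells. Its arguments: {"type":"object","properties":{"offset":{"type":"array"},"roll":{"type":"array"},"fingers":{"type":"number"},"force":{"type":"number"}},"required":["offset","roll"]}

```bash
mkdir -p pics
cat > h.py <<'E'
import numpy as np, cv2
from workcell import manip
from scipy.spatial.transform import Rotation as Ro
def ray(p,uv):
    h,w=p["image"].shape[:2]
    f=h/2/np.tan(np.radians(p["fov_y"])/2)
    d=(np.array(uv,float)-[p["cx"],p["cy"]])/f
    u=d.copy()
    for _ in range(30): u=d/(1+p["k1"]*(u@u))
    R=np.array(p["R"]);t=np.array(p["t"])
    o=-R.T@t; v=R.T@np.array([u[0],u[1],1.]); return o,v/np.linalg.norm(v)
def atz(p,uv,z):
    o,v=ray(p,uv); return o+v*(z-o[2])/v[2]
def tri(a,ua,b,ub):
    o1,v1=ray(a,ua);o2,v2=ray(b,ub)
    s=np.linalg.lstsq(np.c_[v1,-v2],o2-o1,rcond=None)[0]
    A=o1+v1*s[0];B=o2+v2*s[1]; return (A+B)/2,np.linalg.norm(A-B)
def proj(p,X):
    h=p["image"].shape[0]; f=h/2/np.tan(np.radians(p["fov_y"])/2)
    c=np.array(p["R"])@np.array(X)+np.array(p["t"]); u=c[:2]/c[2]
    return u*(1+p["k1"]*(u@u))*f+[p["cx"],p["cy"]]
E
python3 - <<'E'
from h import *
np.set_printoptions(precision=4,suppress=True)
print(manip.read_state())
S=manip.capture("side");T=manip.capture("top")
cv2.imwrite("pics/s0.png",S["image"]);cv2.imwrite("pics/t0.png",T["image"])
for p in (S,T): print(p["fov_y"],p["cx"],p["cy"],p["k1"],-np.array(p["R"]).T@p["t"])
for n in ["hub_face","cup_top","cup","drift_mid","drift_tip","rack","punch_mid","scriber_mid"]:
    a=manip.landmark_of(S,n);b=manip.landmark_of(T,n)
    print(n,[(np.round(x["centre"],1),round(x["score"],2)) for x in a],[(np.round(x["centre"],1),round(x["score"],2)) for x in b])
    if a and b: print("   ",*tri(S,a[0]["centre"],T,b[0]["centre"]))
E
```

```text
{'clock': 0.0, 'joints': array([-0.8649,  0.3594,  0.0111, -0.0003, -1.2241, -0.2881]), 'joint_vel': array([-0.0009, -0.0005, -0.0018,  0.0008,  0.0002, -0.0012]), 'joint_efforts': array([ -0.0015, -58.2713,  29.3057,   6.9975,   0.0069,  -0.0001]), 'tool_pos': array([ 0.2737, -0.6165,  0.2256]), 'ee_rot': array([ 0.6512, -3.0729, -0.0024]), 'ft_force': array([-0.0567, -0.4034,  0.2674]), 'torque': array([-0.0054, -0.0032, -0.0334]), 'opening': 1.0009386469053445}
50.73065829143268 322.4902215221218 203.14265560669946 0.017782152066072577 [0.1404 0.4794 0.5414]
52.62781879991837 314.9751332806027 200.4135067010658 -0.05619297459234547 [0.4109 0.0548 0.7395]
hub_face [(array([365.2, 131.4]), 0.85)] [(array([468.7, 140. ]), 0.98)]
    [ 0.599  -0.1854  0.0846] 0.0020992606294545314
cup_top [(array([363.4, 123.8]), 0.84)] [(array([472.2, 142.4]), 0.85), (array([469.2, 139.6]), 0.25)]
    [ 0.5935 -0.1793  0.1069] 0.009860833769048812
cup [(array([362. , 137.9]), 0.88)] [(array([467.1, 142.2]), 0.81)]
    [ 0.6036 -0.1875  0.0655] 0.004744337308970765
drift_mid [(array([292., 304.]), 0.93), (array([204.1, 233.7]), 0.87), (array([261.8, 248.6]), 0.72)] [(array([214.5, 264.2]), 0.89), (array([231.8, 205. ]), 0.65)]
    [0.4046 0.2407 0.0777] 0.00046140794847096236
drift_tip [(array([293.2, 335.5]), 0.76), (array([261. , 248.9]), 0.66), (array([209.5, 269.2]), 0.63)] [(array([225.3, 262.4]), 0.95)]
    [0.4067 0.2416 0.0035] 0.0007764458398440352
rack [(array([265.2, 291.4]), 0.71)] [(array([245.1, 212.6]), 0.72)]
    [ 0.4996  0.2082 -0.0038] 0.003632348430471423
punch_mid [(array([224.5, 279.2]), 0.67)] [(array([197.5, 201.1]), 0.65)]
    [0.5099 0.2714 0.0753] 0.0012403345190978754
scriber_mid [(array([293.3, 241.1]), 0.7)] [(array([274.7, 212.5]), 0.54)]
    [0.4913 0.1443 0.0676] 0.006428389693210513
```

View pics/s0.png

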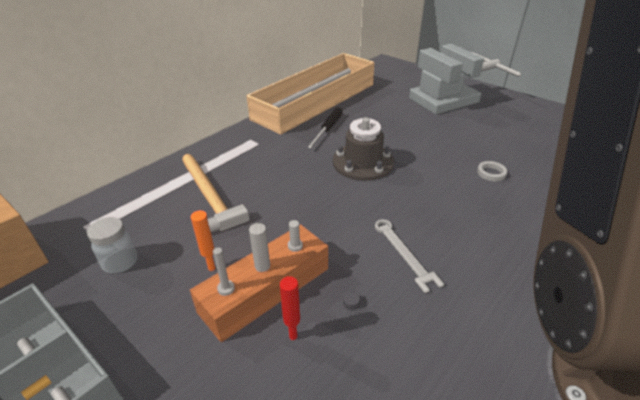

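View pics/t0.png

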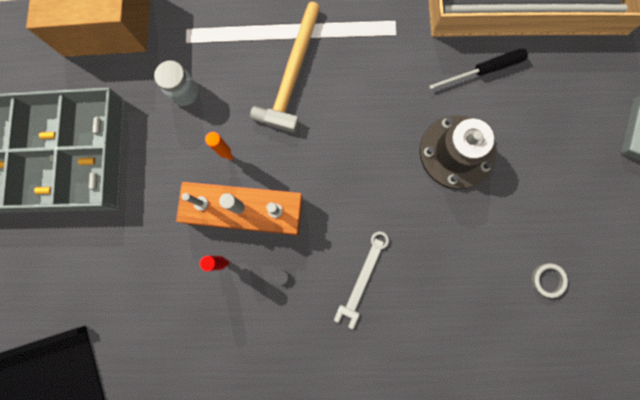

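Candidates for the drift: the grey one in the rack at side (260,248)/top (230,203), red at side (291,305)/top (212,264), and orange at side (203,235)/top (218,145). The red and orange ones stand on the table, so they are the look-alikes. The grey middle one in the rack is the thickest of the three tools there, so it is the drift. I'll confirm that in a crop and measure.

Run:
```python
from h import *
np.set_printoptions(precision=4,suppress=True)
S=manip.capture("side");T=manip.capture("top")
a=cv2.resize(S["image"][200:350,170:340],None,fx=2.3,fy=2.3,interpolation=cv2.INTER_CUBIC)
b=cv2.resize(T["image"][110:290,160:320],None,fx=2.3,fy=2.3,interpolation=cv2.INTER_CUBIC)
h=max(a.shape[0],b.shape[0]);c=np.zeros((h,a.shape[1]+b.shape[1],3),np.uint8);c[:a.shape[0],:a.shape[1]]=a;c[:b.shape[0],a.shape[1]:]=b
cv2.imwrite("pics/c1.png",c)
a=cv2.resize(S["image"][100:185,320:410],None,fx=4.4,fy=4.4,interpolation=cv2.INTER_CUBIC)
b=cv2.resize(T["image"][105:195,410:505],None,fx=4.2,fy=4.2,interpolation=cv2.INTER_CUBIC)
h=max(a.shape[0],b.shape[0]);c=np.zeros((h,a.shape[1]+b.shape[1],3),np.uint8);c[:a.shape[0],:a.shape[1]]=a;c[:b.shape[0],a.shape[1]:]=b
cv2.imwrite("pics/c2.png",c)
print("mid z.095 side",atz(S,(261.8,248.6),.095)," top",atz(T,(231.8,205),.095), tri(S,(261.8,248.6),T,(231.8,205)))
for z in (.075,.096): print(atz(T,(468.7,140),z),atz(T,(472.2,142.4),z),atz(S,(365.2,131.4),z),atz(S,(363.4,123.8),z))
# rack corners top image / orange, red tops
for n,u in dict(orange=(213,138),red=(207,263)).items(): print(n,atz(T,u,.12))
for u in [(182,184),(301,193),(297,234),(178,222)]: print(atz(T,u,.055))
```

```text
mid z.095 side [0.4981 0.2068 0.095 ]  top [0.4995 0.2086 0.095 ] (array([0.4985, 0.2077, 0.0958]), np.float64(0.0021573629461944005))
[ 0.6027 -0.1884  0.075 ] [ 0.5984 -0.194   0.075 ] [ 0.6078 -0.2     0.075 ] [ 0.6313 -0.225   0.075 ]
[ 0.5966 -0.1807  0.096 ] [ 0.5924 -0.1861  0.096 ] [ 0.5867 -0.1694  0.096 ] [ 0.6092 -0.1932  0.096 ]
orange [0.6053 0.2342 0.12  ]
red [0.4072 0.2407 0.12  ]
[0.5444 0.3068 0.055 ]
[0.5227 0.0983 0.055 ]
[0.4526 0.1063 0.055 ]
[0.4778 0.3122 0.055 ]
```

View pics/c1.png

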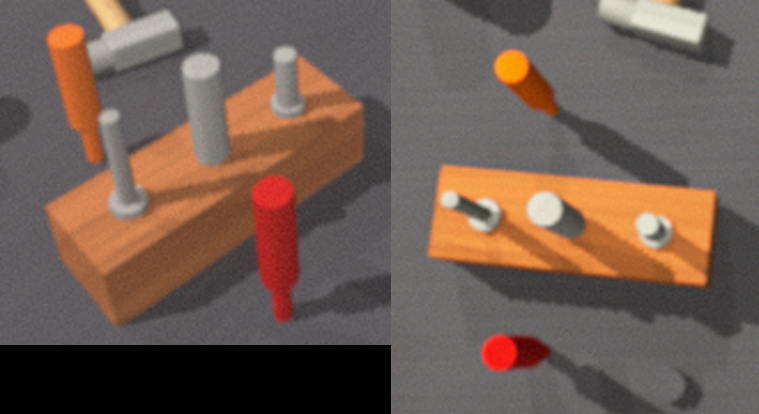

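View pics/c2.png

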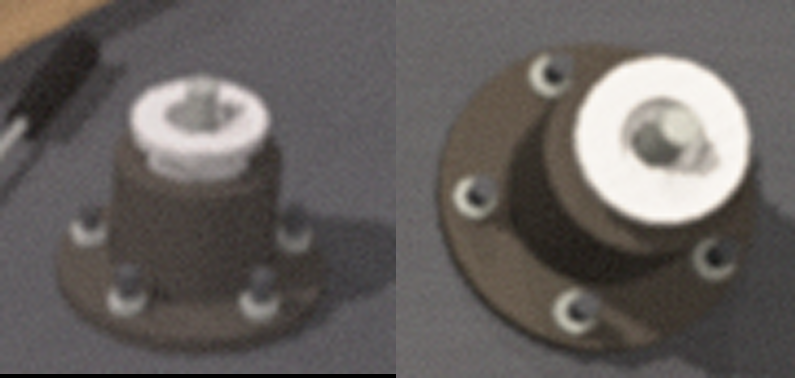

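Run:
```python
from h import *
np.set_printoptions(precision=4,suppress=True)
S=manip.capture("side");T=manip.capture("top")
print("stub",atz(T,(478.1,134.8),.112),atz(S,(366.2,118.6),.112),tri(T,(478.1,134.8),S,(366.2,118.6)))
print("cup rim",atz(T,(473.3,138.3),.096),atz(S,(365.7,127),.096),tri(T,(473.3,138.3),S,(365.7,127)))
for z in (0.01,.015): print("foot",atz(T,(457.4,151.9),z))
# white blob fit in top
g=cv2.cvtColor(T["image"],cv2.COLOR_BGR2GRAY)
m=(g>150).astype(np.uint8); n,l,st,c=cv2.connectedComponentsWithStats(m)
k=l[125,462]; print(k,st[k])
cn=max(cv2.findContours((l==k).astype(np.uint8),0,1)[0],key=cv2.contourArea); hull=cv2.convexHull(cn)
e=cv2.fitEllipse(hull); print("rim ell",e)
for z in(.094,.096,.098): print(atz(T,e[0],z))
# hub predicted circles overlay test
V=[(T,"t"),(S,"s")]
C=np.array([.597,-.183])
for p,nm in V:
    im=cv2.resize(p["image"],None,fx=4,fy=4,interpolation=cv2.INTER_CUBIC)
    for (r,z,col) in [(.042,.075,(0,255,0)),(.07,.012,(255,255,0)),(.008,.112,(0,0,255)),(.033,.096,(255,0,255))]:
        P=np.array([proj(p,[C[0]+r*np.cos(a),C[1]+r*np.sin(a),z]) for a in np.linspace(0,6.28,60)])*4+1.5
        cv2.polylines(im,[P.astype(int)],True,col,1)
    x,y=(400,95) if nm=="t" else (310,95)
    cv2.imwrite(f"pics/o_{nm}.png",im[y*4:y*4+400,x*4:x*4+440])
# drift: overlays
from numpy import cos
a=cv2.imread("pics/o_t.png");b=cv2.imread("pics/o_s.png");cv2.imwrite("pics/o1.png",np.hstack([a,b])[:, :800])
D=np.array([.4985,.2077])
o=[]
for p,x,y in [(T,180,150),(S,215,200)]:
    im=cv2.resize(p["image"],None,fx=4,fy=4,interpolation=cv2.INTER_CUBIC)
    for z in (.135,.055):
        P=np.array([proj(p,[D[0]+.012*np.cos(a),D[1]+.012*np.sin(a),z]) for a in np.linspace(0,6.28,60)])*4+1.5
        cv2.polylines(im,[P.astype(int)],True,(0,255,0),1)
    o.append(im[y*4:y*4+400,x*4:x*4+400])
cv2.imwrite("pics/o2.png",np.hstack(o))
s=manip.read_state();R=Ro.from_rotvec(s["ee_rot"]).as_matrix();print(R,s["joints"])
```

```text
stub [ 0.6003 -0.1907  0.112 ] [ 0.6014 -0.1911  0.112 ] (array([ 0.6003, -0.1903,  0.1127]), np.float64(0.0006795950645221495))
cup rim [ 0.5993 -0.1885  0.096 ] [ 0.5971 -0.1852  0.096 ] (array([ 0.6002, -0.1897,  0.093 ]), np.float64(5.04246768280802e-05))
foot [ 0.5993 -0.1894  0.01  ]
foot [ 0.598  -0.1877  0.015 ]
19 [ 452  118   42   40 1213]
rim ell ((472.9607849121094, 137.70089721679688), (39.31570053100586, 41.80131530761719), 106.7966079711914)
[ 0.601  -0.1888  0.094 ]
[ 0.6004 -0.1881  0.096 ]
[ 0.5998 -0.1873  0.098 ]
[[-0.914  -0.4058 -0.    ]
 [-0.4058  0.914   0.0001]
 [-0.      0.0001 -1.    ]] [-0.8649  0.3586  0.0119 -0.     -1.2241 -0.2881]
```

View pics/o1.png

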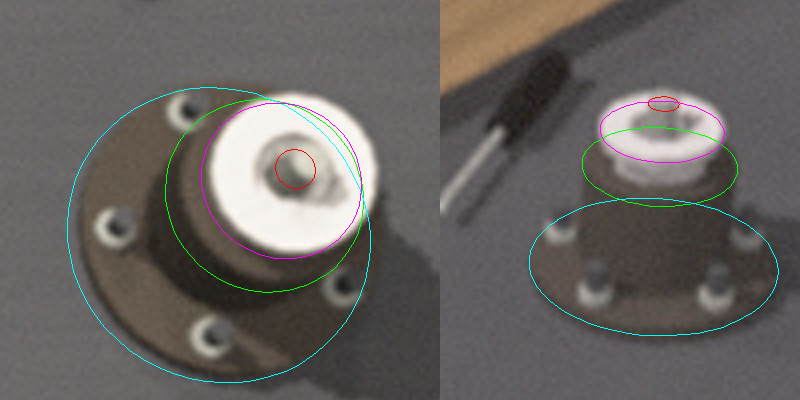

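View pics/o2.png

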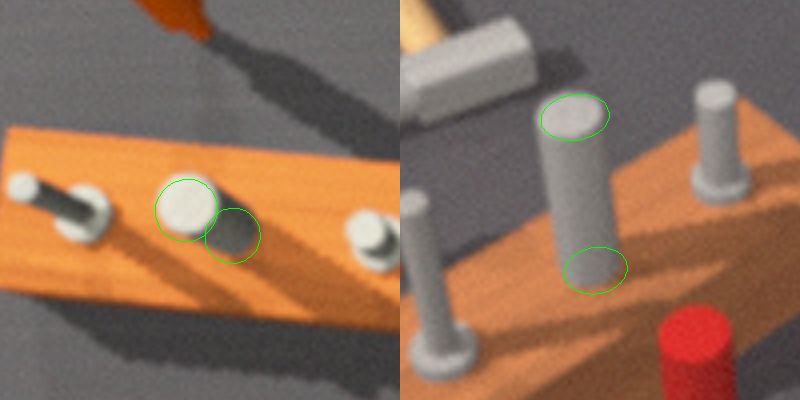

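The crop confirms that the grey middle tool is the thickest, at about (0.4995, 0.208). The hub axis is at about (0.600, -0.190). Next I move above the drift with the jaws across the rack.

Call:
apply_moves(offset=[[-541,662,0],[-541,662,0],[-541,662,0],[-541,662,0],[-541,662,0],[-541,662,0],[-541,662,0],[-541,662,0],[-541,662,0],[-541,662,0],[-541,662,0],[-541,662,0]], roll=[-0.17,-0.34,-0.51,-0.68,-0.85,-1.05,-1.05,-1.05,-1.05,-1.05,-1.05,-1.05], fingers=0.65, force=60)

```text
clock: 2.6
tool_pos: [0.4722, 0.1087, 0.2271]
ee_rot: [-2.104, 2.331, -0.001]
ft_force: [1.7, -1.1, 0.2]
opening: 0.65
```

```bash
cat >> h.py <<'E'
def go(x,y,z,ydir=None):
    s=manip.read_state();R=Ro.from_rotvec(s["ee_rot"]).as_matrix()
    d=R.T@(np.array([x,y,z])-s["tool_pos"])
    print("clk",round(s["clock"],2),"pos",np.round(s["tool_pos"],4),"tool off mm",np.round(d*1000,1),"ydir",np.round(R[:,1],3),"F",np.round(s["ft_force"],1),"op",round(s["opening"],3))
    if ydir is not None:
        v=R.T@np.array([*ydir,0]); print("roll",np.arctan2(-v[0],v[1]))
E
python3 -c "
from h import *
go(.4995,.208,.226,(-.9947,.103))"
```

```text
clk 2.6 pos [0.4722 0.1087 0.2271] tool off mm [-101.6  -17.     1.2] ydir [-0.995  0.102 -0.001] F [ 1.7 -1.1  0.2] op 0.65
roll 0.0008451698058626216
```

Call:
apply_moves(offset=[[-50,-8,0],[-100,-17,0],[-100,-17,0],[-100,-17,0]], roll=[0,0,0,0])

```text
clock: 3.1
tool_pos: [0.4989, 0.2041, 0.2263]
ee_rot: [2.104, -2.332, -0.0]
ft_force: [0.0, -0.5, 0.2]
opening: 0.648
```

Run:
```python
from h import *
go(.4995,.208,.086,(-.9947,.103))
T=manip.capture("top");S=manip.capture("side")
cv2.imwrite("pics/t2.png",np.hstack([T["image"][80:300,120:420],S["image"][60:280,120:420]]))
```

```text
clk 3.1 pos [0.4989 0.2041 0.2263] tool off mm [ -4.1  -0.3 140.3] ydir [-0.995  0.102  0.001] F [ 0.  -0.5  0.2] op 0.648
roll 0.0007398576754462091
```

View pics/t2.png

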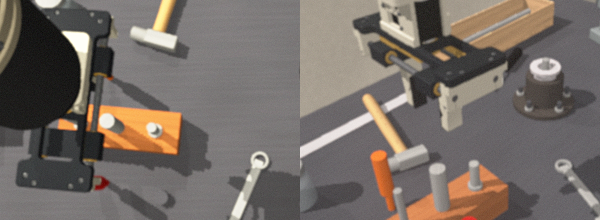

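The gripper stands above the rack with its jaws across it. The apparent shift in the picture is parallax. I descend partway and check.

Call:
apply_moves(offset=[[-4,-0.3,30],[-4,-0.3,65],[-4,-0.3,80],[-4,-0.3,80]], roll=[0,0,0,0])

```text
clock: 3.7
tool_pos: [0.4997, 0.2072, 0.1463]
ee_rot: [2.102, -2.332, 0.0]
ft_force: [1.3, -1.0, 1.0]
opening: 0.646
```

Run:
```python
from h import *
go(.4995,.208,.086,(-.9947,.103))
S=manip.capture("side")
cv2.imwrite("pics/s3.png",cv2.resize(S["image"][130:330,160:360],None,fx=2.5,fy=2.5))
```

```text
clk 3.7 pos [0.4997 0.2072 0.1463] tool off mm [-0.8  0.2 60.3] ydir [-0.995  0.103  0.001] F [ 1.3 -1.   1. ] op 0.646
roll -0.00043142577847629974
```

View pics/s3.png

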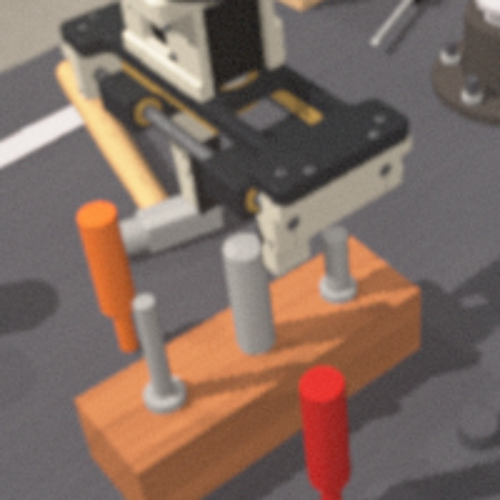

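Run:
```python
from h import *
S=manip.capture("side")
for X in ([.4997,.2072,.1463],[.471,.21,.146],[.4995,.208,.135],[.4995,.208,.055]): print(X,(proj(S,X)-[160,130])*2.5)
print(manip.landmark_of(S,"drift_mid")[:4])
```

```text
[0.4997, 0.2072, 0.1463] [243.30868379 231.03976557]
[0.471, 0.21, 0.146] [275.15492762 256.94185829]
[0.4995, 0.208, 0.135] [244.52826764 246.75862806]
[0.4995, 0.208, 0.055] [257.67836138 342.49965362]
[{'centre': [292.6, 300.9], 'score': 0.78}, {'centre': [201.8, 237.4], 'score': 0.73}, {'centre': [261.1, 248.7], 'score': 0.72}]
```

The near finger's tip appears at (288,265) in the crop against a predicted (275,257), so the alignment holds. Drift top and base match. I descend and grip.

Call:
apply_moves(offset=[[-0.8,0,20],[-0.8,0,40],[-0.8,0,55],[-0.8,0,60],[-0.8,0,60],[-0.8,0,60]], roll=[0,0,0,0,0,0])

```text
clock: 4.6
tool_pos: [0.5004, 0.2092, 0.0873]
ee_rot: [-2.104, 2.332, -0.0]
ft_force: [-0.3, -0.1, -0.2]
opening: 0.652
```

Call:
apply_moves(offset=[[0,0,0],[0,0,0],[0,0,0],[0,0,0],[0,0,0],[0,0,0]], roll=[0,0,0,0,0,0], fingers=0.2, force=60)

```text
clock: 5.35
tool_pos: [0.5001, 0.209, 0.0867]
ee_rot: [-2.104, 2.332, -0.0]
ft_force: [-0.1, -0.8, 2.5]
opening: 0.268
```

```bash
python3 -c "
from h import *
go(.4995,.208,.086,(-.9947,.103))"
```

```text
clk 5.35 pos [0.5001 0.209  0.0867] tool off mm [1.1 0.5 0.7] ydir [-0.995  0.103 -0.   ] F [-0.1 -0.8  2.5] op 0.268
roll 0.0002882385526859692
```

Call:
apply_moves(offset=[[0,0,-15],[0,0,-40],[0,0,-75],[0,0,-110],[0,0,-125],[0,0,-125],[0,0,-125]], roll=[0,0,0,0,0,0,0], fingers=0.0)

```text
clock: 6.22
tool_pos: [0.4992, 0.2084, 0.2101]
ee_rot: [2.102, -2.331, -0.001]
ft_force: [0.3, 0.2, -3.3]
opening: 0.265
```

Run:
```python
from h import *
go(.600,-.165,.21,(-.9947,.103))
S=manip.capture("side");T=manip.capture("top")
cv2.imwrite("pics/s4.png",np.hstack([cv2.resize(S["image"][130:330,160:360],None,fx=2,fy=2),cv2.resize(T["image"][110:310,150:350],None,fx=2,fy=2)]))
```

```text
clk 6.22 pos [0.4992 0.2084 0.2101] tool off mm [ 3.610e+02 -1.388e+02  3.000e-01] ydir [-0.995  0.103  0.002] F [ 0.3  0.2 -3.3] op 0.265
roll -0.0001535472751465051
```

View pics/s4.png

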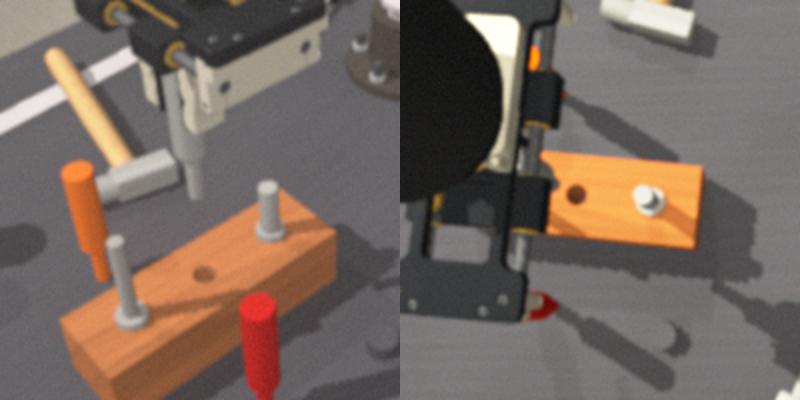

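The drift is in the fingers and hanging straight, and its empty hole shows at side (261,266)/top (238,207). I carry it to the hub.

Call:
apply_moves(offset=[[40,-15,0],[90,-35,0],[145,-56,0],[200,-78,0],[255,-100,0],[305,-120,0],[340,-133,0],[361,-141,0],[361,-141,0],[361,-141,0],[361,-141,0]], roll=[0,0,0,0,0,0,0,0,0,0,0])

```text
clock: 7.7
tool_pos: [0.603, -0.1637, 0.2116]
ee_rot: [-2.106, 2.332, 0.0]
ft_force: [-1.2, -0.0, -1.8]
opening: 0.266
```

Run:
```python
from h import *
np.set_printoptions(precision=4,suppress=True)
c=np.array([.600,-.190])+.025*np.array([.103,.995])
go(c[0],c[1],.178,(-.9947,.103))
S=manip.capture("side");T=manip.capture("top")
cv2.imwrite("pics/s5.png",np.hstack([cv2.resize(S["image"][60:200,290:430],None,fx=2.8,fy=2.8),cv2.resize(T["image"][70:210,390:530],None,fx=2.8,fy=2.8)]))
print(manip.landmark_of(S,"drift_tip")[:3],manip.landmark_of(T,"drift_tip")[:3])
p=manip.read_state()["tool_pos"]; print(proj(S,p-[0,0,.0717]),proj(T,p-[0,0,.0717]))
print("hole",atz(T,(238.5,207),.055),atz(S,(261.5,266.5),.055))
```

```text
clk 7.7 pos [ 0.603  -0.1637  0.2116] tool off mm [ 1.5  0.3 33.6] ydir [-0.995  0.102  0.   ] F [-1.2 -0.  -1.8] op 0.266
roll 0.0013852327952162103
[{'centre': [359.1, 112.2], 'score': 0.96}, {'centre': [209.9, 268.5], 'score': 0.75}, {'centre': [293.1, 338.4], 'score': 0.59}] []
[358.4668 110.7795] [467.3232 127.8982]
hole [0.5012 0.2065 0.055 ] [0.5021 0.2089 0.055 ]
```

View pics/s5.png

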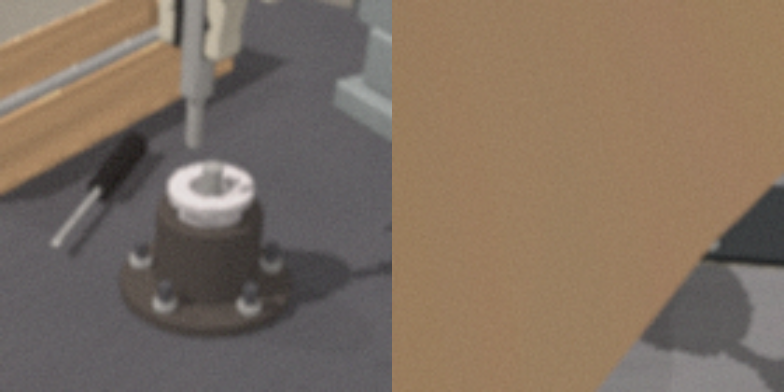

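Call:
apply_moves(offset=[[1.5,0,12],[1.5,0,26],[1.5,0,34],[1.5,0,36],[1.5,0,36]], roll=[0,0,0,0,0])

```text
clock: 8.52
tool_pos: [0.6031, -0.1663, 0.1755]
ee_rot: [2.104, -2.333, 0.0]
ft_force: [-0.3, 0.3, -2.5]
opening: 0.266
```

Run:
```python
from h import *
for i in range(4):
    s=manip.read_state(); print(s["clock"],np.round(s["tool_pos"],4),np.round(s["ft_force"],2)); S=manip.capture("side")
cv2.imwrite("pics/s6.png",cv2.resize(S["image"][80:180,310:420],None,fx=5,fy=5,interpolation=cv2.INTER_CUBIC))
```

```text
8.525 [ 0.6031 -0.1663  0.1755] [-0.29  0.26 -2.49]
8.575 [ 0.6032 -0.1662  0.1758] [-0.07 -0.72 -1.54]
8.625 [ 0.6033 -0.1662  0.176 ] [ 0.7   0.6  -2.39]
8.675 [ 0.6033 -0.1662  0.176 ] [ 0.25  0.48 -1.4 ]
```

View pics/s6.png

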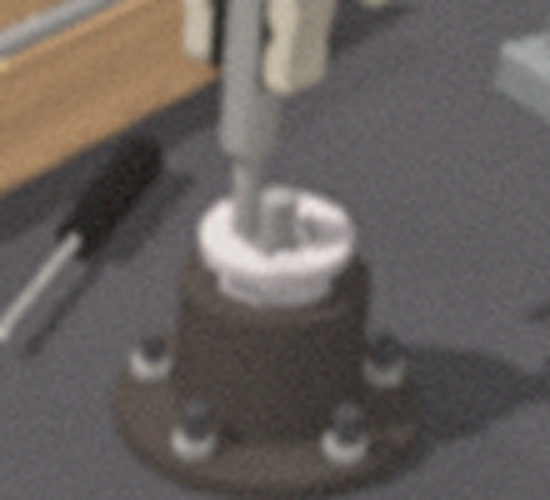

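Call:
apply_moves(offset=[[0,0,1.5],[0,0,3],[0,0,4],[0,0,5]], roll=[0,0,0,0])

```text
clock: 9.22
tool_pos: [0.6029, -0.1662, 0.1705]
ee_rot: [2.104, -2.333, -0.0]
ft_force: [0.0, -0.3, -2.5]
opening: 0.268
```

Call:
apply_moves(offset=[[0,0,0.7],[0,0,1.4]], roll=[0,0])

```text
clock: 9.48
tool_pos: [0.6029, -0.1662, 0.1691]
ee_rot: [2.104, -2.333, -0.0]
ft_force: [-0.3, 0.7, -1.9]
opening: 0.267
```

Call:
apply_moves(offset=[[0,0,0.7],[0,0,1.4]], roll=[0,0])

```text
clock: 9.72
tool_pos: [0.603, -0.1662, 0.1677]
ee_rot: [-2.104, 2.333, -0.0]
ft_force: [0.4, -0.4, -3.5]
opening: 0.263
```

Call:
apply_moves(offset=[[0,0,0.7],[0,0,1.4]], roll=[0,0])

```text
clock: 9.98
tool_pos: [0.6031, -0.1663, 0.1668]
ee_rot: [-2.104, 2.333, -0.001]
ft_force: [-1.3, 0.4, 2.6]
opening: 0.259
```

A makes contact at commanded z = 0.1668 (tip z about 0.095) with about 5 N net. I'll feel the other three sides.

Call:
apply_moves(offset=[[0,0,-5],[8,16,-5],[24,25,-5],[24,25,-4],[24,25,-3],[24,25,-2]], roll=[0,0,0,0,0,0])

```text
clock: 10.72
tool_pos: [0.5758, -0.1875, 0.1682]
ee_rot: [-2.104, 2.333, 0.0]
ft_force: [-0.2, -0.5, -3.0]
opening: 0.269
```

Call:
apply_moves(offset=[[0,0,0.5],[0,0,1.0]], roll=[0,0])

```text
clock: 10.98
tool_pos: [0.5757, -0.1874, 0.1673]
ee_rot: [2.104, -2.332, -0.0]
ft_force: [-0.5, -0.3, -0.5]
opening: 0.265
```

Call:
apply_moves(offset=[[0,0,-5],[16,-8,-5],[25,-25,-5],[25,-25,-4],[25,-25,-3],[25,-25,-2]], roll=[0,0,0,0,0,0])

```text
clock: 11.72
tool_pos: [0.5976, -0.2149, 0.1693]
ee_rot: [2.104, -2.333, -0.0]
ft_force: [-0.6, 0.3, -2.9]
opening: 0.263
```

Call:
apply_moves(offset=[[0,0,0.5],[0,0,1.0]], roll=[0,0])

```text
clock: 11.98
tool_pos: [0.5978, -0.2149, 0.1689]
ee_rot: [2.105, -2.332, 0.001]
ft_force: [-2.1, -0.3, 3.2]
opening: 0.262
```

C is about 2 mm higher than A, and B is about level with the centre, so the cup leans down towards A (+y). I start the press at C.

Call:
apply_moves(offset=[[0,0,0.3],[0,0,0.6]], roll=[0,0])

```text
clock: 12.22
tool_pos: [0.598, -0.2151, 0.1685]
ee_rot: [-2.104, 2.333, -0.001]
ft_force: [-2.7, -0.1, 6.4]
opening: 0.264
```

Call:
apply_moves(offset=[[0,0,0.3],[0,0,0.6]], roll=[0,0])

```text
clock: 12.48
tool_pos: [0.5982, -0.2153, 0.1679]
ee_rot: [-2.104, 2.332, -0.002]
ft_force: [-2.3, -1.8, 6.5]
opening: 0.264
```

Call:
apply_moves(offset=[[0,0,0.4],[0,0,0.8],[0,0,1.2],[0,0,1.6]], roll=[0,0,0,0])

```text
clock: 12.98
tool_pos: [0.5985, -0.2157, 0.1667]
ee_rot: [-2.104, 2.332, -0.003]
ft_force: [-2.3, -2.0, 6.5]
opening: 0.262
```

Call:
apply_moves(offset=[[0,0,0.4],[0,0,0.8],[0,0,1.1]], roll=[0,0,0])

```text
clock: 13.35
tool_pos: [0.5986, -0.216, 0.1657]
ee_rot: [-2.104, 2.332, -0.004]
ft_force: [-1.9, -4.2, 7.8]
opening: 0.259
```

Call:
apply_moves(offset=[[0,0,-6],[-8,-17,-7],[-25,-25,-7],[-42,-17,-7],[-50,0,-7],[-50,0,-5],[-50,0,-3.5],[-50,0,-2.6]], roll=[0,0,0,0,0,0,0,0])

```text
clock: 14.35
tool_pos: [0.6032, -0.165, 0.167]
ee_rot: [2.104, -2.333, -0.0]
ft_force: [-0.9, 1.2, 2.8]
opening: 0.27
```

Call:
apply_moves(offset=[[0,0,0.4],[0,0,0.8],[0,0,1.2]], roll=[0,0,0])

```text
clock: 14.72
tool_pos: [0.6034, -0.1653, 0.1667]
ee_rot: [-2.104, 2.332, -0.001]
ft_force: [-3.5, 2.6, 7.4]
opening: 0.262
```

Call:
apply_moves(offset=[[0,0,0.4],[0,0,0.8],[0,0,1.2],[0,0,1.6]], roll=[0,0,0,0])

```text
clock: 15.22
tool_pos: [0.6037, -0.1651, 0.1657]
ee_rot: [-2.103, 2.332, -0.002]
ft_force: [-3.0, 4.0, 8.7]
opening: 0.265
```

Call:
apply_moves(offset=[[0,0,0.4],[0,0,0.8],[0,0,1.2]], roll=[0,0,0])

```text
clock: 15.6
tool_pos: [0.6039, -0.1649, 0.1645]
ee_rot: [-2.103, 2.331, -0.002]
ft_force: [-2.2, 5.0, 10.1]
opening: 0.267
```

Call:
apply_moves(offset=[[0,0,-6],[8,-17,-8],[25,-25,-8],[25,-25,-6.5],[25,-25,-5.5],[25,-25,-4.5]], roll=[0,0,0,0,0,0])

```text
clock: 16.35
tool_pos: [0.625, -0.1926, 0.1673]
ee_rot: [2.104, -2.333, -0.001]
ft_force: [0.6, 1.1, -2.3]
opening: 0.264
```

Run:
```python
from h import *
S=manip.capture("side")
cv2.imwrite("pics/s7.png",cv2.resize(S["image"][80:180,310:420],None,fx=5,fy=5,interpolation=cv2.INTER_CUBIC))
```

```text
(no output)
```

View pics/s7.png

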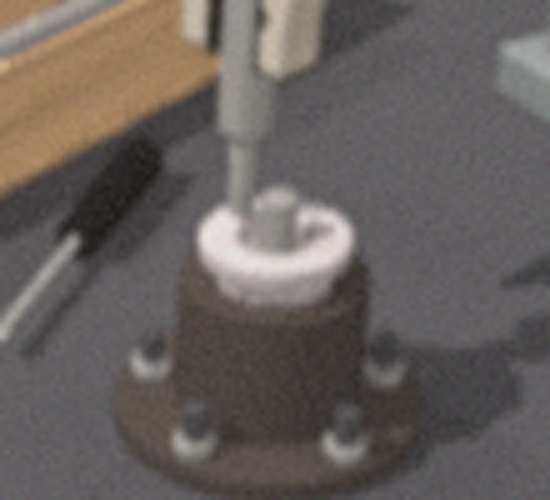

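The tip is over the rim's far side at (240,205), and the cup looks near square, sunk slightly. Next I press D.

Call:
apply_moves(offset=[[0,0,0.5],[0,0,1.0],[0,0,1.5],[0,0,2.0]], roll=[0,0,0,0])

```text
clock: 16.9
tool_pos: [0.6254, -0.1926, 0.1655]
ee_rot: [2.104, -2.333, 0.0]
ft_force: [0.5, -0.9, -2.4]
opening: 0.264
```

Call:
apply_moves(offset=[[0,0,0.4],[0,0,0.8],[0,0,1.2],[0,0,1.6]], roll=[0,0,0,0])

```text
clock: 17.4
tool_pos: [0.6256, -0.1928, 0.1651]
ee_rot: [-2.104, 2.332, -0.002]
ft_force: [-2.5, 1.8, 7.4]
opening: 0.263
```

Call:
apply_moves(offset=[[0,0,0.4],[0,0,0.8],[0,0,1.2]], roll=[0,0,0])

```text
clock: 17.77
tool_pos: [0.626, -0.193, 0.1642]
ee_rot: [-2.104, 2.332, -0.003]
ft_force: [-1.8, -0.2, 8.0]
opening: 0.263
```

Call:
apply_moves(offset=[[0,0,0.4],[0,0,0.8],[0,0,1.2],[0,0,1.5]], roll=[0,0,0,0])

```text
clock: 18.27
tool_pos: [0.6264, -0.1931, 0.163]
ee_rot: [-2.104, 2.331, -0.004]
ft_force: [-2.1, -0.3, 8.2]
opening: 0.261
```

Call:
apply_moves(offset=[[0,0,-6],[-17,8,-8],[-25,25,-8],[-17,42,-8],[0,50,-8],[0,50,-6.5],[0,50,-5]], roll=[0,0,0,0,0,0,0])

```text
clock: 19.15
tool_pos: [0.5757, -0.1881, 0.1662]
ee_rot: [-2.103, 2.334, -0.0]
ft_force: [-0.1, -0.0, -2.4]
opening: 0.266
```

Call:
apply_moves(offset=[[0,0,0.6],[0,0,1.2],[0,0,1.8]], roll=[0,0,0])

```text
clock: 19.52
tool_pos: [0.5756, -0.1877, 0.165]
ee_rot: [2.104, -2.332, 0.001]
ft_force: [-3.1, -1.4, 6.2]
opening: 0.266
```

Call:
apply_moves(offset=[[0,0,0.4],[0,0,0.8],[0,0,1.2],[0,0,1.6]], roll=[0,0,0,0])

```text
clock: 20.02
tool_pos: [0.5752, -0.1877, 0.1635]
ee_rot: [2.104, -2.332, -0.0]
ft_force: [-4.2, -0.3, 6.1]
opening: 0.265
```

Call:
apply_moves(offset=[[0,0,0.4],[0,0,0.8],[0,0,1.2]], roll=[0,0,0])

```text
clock: 20.4
tool_pos: [0.575, -0.1876, 0.1625]
ee_rot: [2.104, -2.332, -0.0]
ft_force: [-6.1, -0.0, 9.6]
opening: 0.264
```

Call:
apply_moves(offset=[[0,0,0.4],[0,0,0.8],[0,0,1.2]], roll=[0,0,0])

```text
clock: 20.78
tool_pos: [0.5747, -0.1876, 0.1611]
ee_rot: [2.104, -2.332, -0.001]
ft_force: [-5.8, -0.0, 9.8]
opening: 0.263
```

Call:
apply_moves(offset=[[0,0,-7],[17,-8,-8],[25,-25,-8],[25,-25,-6],[25,-25,-4.5]], roll=[0,0,0,0,0])

```text
clock: 21.4
tool_pos: [0.5977, -0.2152, 0.1641]
ee_rot: [2.103, -2.333, -0.001]
ft_force: [-0.6, -0.3, -2.1]
opening: 0.265
```

Call:
apply_moves(offset=[[0,0,0.6],[0,0,1.2],[0,0,1.8]], roll=[0,0,0])

```text
clock: 21.78
tool_pos: [0.5979, -0.2148, 0.1633]
ee_rot: [-2.104, 2.332, -0.0]
ft_force: [-0.6, 0.5, -2.8]
opening: 0.263
```

Call:
apply_moves(offset=[[0,0,0.4],[0,0,0.8],[0,0,1.2]], roll=[0,0,0])

```text
clock: 22.15
tool_pos: [0.598, -0.2149, 0.1621]
ee_rot: [-2.104, 2.333, -0.0]
ft_force: [-0.6, 0.0, -0.7]
opening: 0.264
```

Call:
apply_moves(offset=[[0,0,0.4],[0,0,0.8],[0,0,1.2]], roll=[0,0,0])

```text
clock: 22.52
tool_pos: [0.5981, -0.2152, 0.1615]
ee_rot: [-2.104, 2.332, -0.001]
ft_force: [-2.0, 0.9, 7.7]
opening: 0.263
```

Call:
apply_moves(offset=[[0,0,0.4],[0,0,0.8],[0,0,1.2]], roll=[0,0,0])

```text
clock: 22.9
tool_pos: [0.5981, -0.2154, 0.1605]
ee_rot: [-2.104, 2.333, -0.002]
ft_force: [-2.7, -0.7, 6.6]
opening: 0.263
```

Call:
apply_moves(offset=[[0,0,0.4],[0,0,0.8],[0,0,1.2]], roll=[0,0,0])

```text
clock: 23.28
tool_pos: [0.5982, -0.2157, 0.1598]
ee_rot: [2.105, -2.332, 0.003]
ft_force: [-2.5, -1.5, 9.9]
opening: 0.27
```

Call:
apply_moves(offset=[[0,0,-8],[-8,-17,-9],[-25,-25,-9],[-42,-17,-9],[-50,0,-9],[-50,0,-7],[-50,0,-5.5]], roll=[0,0,0,0,0,0,0])

```text
clock: 24.15
tool_pos: [0.603, -0.1645, 0.1638]
ee_rot: [-2.105, 2.332, -0.0]
ft_force: [-0.5, -1.0, -2.2]
opening: 0.264
```

Call:
apply_moves(offset=[[0,0,0.6],[0,0,1.2],[0,0,1.6]], roll=[0,0,0])

```text
clock: 24.52
tool_pos: [0.6032, -0.1654, 0.1625]
ee_rot: [-2.104, 2.333, -0.0]
ft_force: [-0.7, 0.8, 1.8]
opening: 0.266
```

Call:
apply_moves(offset=[[0,0,0.4],[0,0,0.8],[0,0,1.2]], roll=[0,0,0])

```text
clock: 24.9
tool_pos: [0.6033, -0.1652, 0.1618]
ee_rot: [-2.104, 2.332, -0.001]
ft_force: [-2.7, 1.8, 6.3]
opening: 0.266
```

Call:
apply_moves(offset=[[0,0,0.4],[0,0,0.8],[0,0,1.2],[0,0,1.6]], roll=[0,0,0,0])

```text
clock: 25.4
tool_pos: [0.6035, -0.165, 0.1606]
ee_rot: [-2.104, 2.332, -0.001]
ft_force: [-2.1, 3.0, 6.9]
opening: 0.263
```

Call:
apply_moves(offset=[[0,0,0.4],[0,0,0.8],[0,0,1.2]], roll=[0,0,0])

```text
clock: 25.78
tool_pos: [0.6036, -0.1649, 0.1597]
ee_rot: [-2.104, 2.331, -0.002]
ft_force: [-2.9, 3.6, 10.3]
opening: 0.269
```

Call:
apply_moves(offset=[[0,0,0.4],[0,0,0.8]], roll=[0,0])

```text
clock: 26.02
tool_pos: [0.6036, -0.1647, 0.1589]
ee_rot: [-2.104, 2.331, -0.002]
ft_force: [-4.1, 4.8, 10.9]
opening: 0.264
```

Call:
apply_moves(offset=[[0,0,-7],[8,-17,-8],[25,-25,-8],[25,-25,-6],[25,-25,-4.5]], roll=[0,0,0,0,0])

```text
clock: 26.65
tool_pos: [0.6247, -0.1931, 0.1612]
ee_rot: [2.102, -2.333, -0.002]
ft_force: [0.4, 0.3, -3.1]
opening: 0.262
```

Call:
apply_moves(offset=[[0,0,0.6],[0,0,1.2],[0,0,1.8]], roll=[0,0,0])

```text
clock: 27.02
tool_pos: [0.6254, -0.1924, 0.1603]
ee_rot: [-2.104, 2.332, -0.0]
ft_force: [-0.3, 0.4, -2.5]
opening: 0.267
```

Call:
apply_moves(offset=[[0,0,0.4],[0,0,0.8],[0,0,1.2]], roll=[0,0,0])

```text
clock: 27.4
tool_pos: [0.6256, -0.1926, 0.1596]
ee_rot: [-2.104, 2.332, -0.001]
ft_force: [-2.3, 1.7, 3.8]
opening: 0.268
```

Call:
apply_moves(offset=[[0,0,0.4],[0,0,0.8],[0,0,1.2],[0,0,1.6]], roll=[0,0,0,0])

```text
clock: 27.9
tool_pos: [0.626, -0.1928, 0.1588]
ee_rot: [-2.104, 2.332, -0.003]
ft_force: [-2.0, 3.4, 9.2]
opening: 0.264
```

Call:
apply_moves(offset=[[0,0,0.4],[0,0,0.8],[0,0,1.2]], roll=[0,0,0])

```text
clock: 28.28
tool_pos: [0.6262, -0.193, 0.1579]
ee_rot: [-2.104, 2.331, -0.004]
ft_force: [-2.0, 1.2, 7.7]
opening: 0.266
```

Call:
apply_moves(offset=[[0,0,-7],[-17,8,-8],[-25,25,-8],[-17,42,-8],[0,50,-8],[0,50,-6.5],[0,50,-5]], roll=[0,0,0,0,0,0,0])

```text
clock: 29.15
tool_pos: [0.5757, -0.1881, 0.1611]
ee_rot: [-2.103, 2.334, -0.0]
ft_force: [0.5, -0.3, -2.9]
opening: 0.262
```

Call:
apply_moves(offset=[[0,0,0.5],[0,0,1.0],[0,0,1.5]], roll=[0,0,0])

```text
clock: 29.52
tool_pos: [0.5758, -0.1875, 0.1599]
ee_rot: [2.104, -2.332, 0.001]
ft_force: [-2.2, -0.0, 2.3]
opening: 0.266
```

Call:
apply_moves(offset=[[0,0,0.4],[0,0,0.8],[0,0,1.2]], roll=[0,0,0])

```text
clock: 29.9
tool_pos: [0.5756, -0.1876, 0.1591]
ee_rot: [-2.104, 2.333, -0.001]
ft_force: [-2.2, -1.0, 5.9]
opening: 0.261
```

Call:
apply_moves(offset=[[0,0,0.4],[0,0,0.8],[0,0,1.2],[0,0,1.6]], roll=[0,0,0,0])

```text
clock: 30.4
tool_pos: [0.5752, -0.1876, 0.1574]
ee_rot: [2.104, -2.332, -0.0]
ft_force: [-4.6, 0.5, 7.8]
opening: 0.266
```

Call:
apply_moves(offset=[[0,0,0.4],[0,0,0.8],[0,0,1.2]], roll=[0,0,0])

```text
clock: 30.78
tool_pos: [0.575, -0.1877, 0.1565]
ee_rot: [2.104, -2.332, -0.0]
ft_force: [-6.0, 0.6, 11.5]
opening: 0.264
```

Call:
apply_moves(offset=[[0,0,0.4],[0,0,0.7]], roll=[0,0])

```text
clock: 31.02
tool_pos: [0.5749, -0.1876, 0.1556]
ee_rot: [2.104, -2.332, -0.001]
ft_force: [-5.2, 0.3, 9.0]
opening: 0.261
```

Call:
apply_moves(offset=[[0,0,-7],[17,-8,-8],[25,-25,-8],[25,-25,-6],[25,-25,-4.5]], roll=[0,0,0,0,0])

```text
clock: 31.65
tool_pos: [0.5976, -0.2152, 0.1586]
ee_rot: [2.103, -2.333, -0.002]
ft_force: [-0.5, -0.2, -2.9]
opening: 0.265
```

Call:
apply_moves(offset=[[0,0,0.6],[0,0,1.2],[0,0,1.8]], roll=[0,0,0])

```text
clock: 32.02
tool_pos: [0.5979, -0.2148, 0.1578]
ee_rot: [-2.104, 2.332, -0.0]
ft_force: [0.8, 1.1, -1.2]
opening: 0.263
```

Call:
apply_moves(offset=[[0,0,0.4],[0,0,0.8],[0,0,1.2]], roll=[0,0,0])

```text
clock: 32.4
tool_pos: [0.598, -0.215, 0.1567]
ee_rot: [-2.104, 2.333, -0.0]
ft_force: [-1.3, 0.5, -0.2]
opening: 0.263
```

Call:
apply_moves(offset=[[0,0,0.4],[0,0,0.8],[0,0,1.2]], roll=[0,0,0])

```text
clock: 32.78
tool_pos: [0.5981, -0.2151, 0.156]
ee_rot: [-2.104, 2.332, -0.001]
ft_force: [-2.3, 1.1, 6.5]
opening: 0.264
```

Call:
apply_moves(offset=[[0,0,0.3],[0,0,0.6]], roll=[0,0])

```text
clock: 33.02
tool_pos: [0.5982, -0.2152, 0.1559]
ee_rot: [-2.104, 2.332, -0.002]
ft_force: [-2.9, 0.8, 8.7]
opening: 0.266
```

Call:
apply_moves(offset=[[0,0,0.3],[0,0,0.6]], roll=[0,0])

```text
clock: 33.28
tool_pos: [0.5983, -0.2153, 0.1558]
ee_rot: [-2.104, 2.332, -0.003]
ft_force: [-4.0, 1.7, 12.4]
opening: 0.266
```

C stopped yielding at about 0.1558, which looks like the shoulder. On to A.

Call:
apply_moves(offset=[[0,0,-8],[-8,-17,-9],[-25,-25,-9],[-42,-17,-9],[-50,0,-9],[-50,0,-6.5],[-50,0,-5]], roll=[0,0,0,0,0,0,0])

```text
clock: 34.15
tool_pos: [0.603, -0.1645, 0.159]
ee_rot: [-2.105, 2.332, 0.0]
ft_force: [-0.2, 0.3, -2.7]
opening: 0.265
```

Call:
apply_moves(offset=[[0,0,0.6],[0,0,1.2],[0,0,1.6]], roll=[0,0,0])

```text
clock: 34.52
tool_pos: [0.6031, -0.1654, 0.1573]
ee_rot: [2.104, -2.333, -0.0]
ft_force: [-0.7, -0.1, -2.0]
opening: 0.266
```

Call:
apply_moves(offset=[[0,0,0.4],[0,0,0.8]], roll=[0,0])

```text
clock: 34.78
tool_pos: [0.6032, -0.1654, 0.1571]
ee_rot: [-2.104, 2.333, -0.001]
ft_force: [-1.3, -0.3, 2.5]
opening: 0.263
```

Call:
apply_moves(offset=[[0,0,0.4],[0,0,0.8],[0,0,1.2]], roll=[0,0,0])

```text
clock: 35.15
tool_pos: [0.6033, -0.1652, 0.1563]
ee_rot: [-2.104, 2.332, -0.001]
ft_force: [-2.3, 1.6, 7.7]
opening: 0.266
```

Call:
apply_moves(offset=[[0,0,0.3],[0,0,0.6]], roll=[0,0])

```text
clock: 35.4
tool_pos: [0.6034, -0.1652, 0.156]
ee_rot: [-2.104, 2.332, -0.002]
ft_force: [-2.4, 1.2, 8.2]
opening: 0.261
```

Call:
apply_moves(offset=[[0,0,0.3],[0,0,0.6]], roll=[0,0])

```text
clock: 35.65
tool_pos: [0.6035, -0.1652, 0.1556]
ee_rot: [-2.104, 2.332, -0.002]
ft_force: [-3.4, 3.0, 10.5]
opening: 0.264
```

Call:
apply_moves(offset=[[0,0,0.3],[0,0,0.6]], roll=[0,0])

```text
clock: 35.9
tool_pos: [0.6036, -0.1652, 0.1555]
ee_rot: [-2.104, 2.331, -0.003]
ft_force: [-4.5, 3.4, 12.9]
opening: 0.264
```

Call:
apply_moves(offset=[[0,0,0.2],[0,0,0.4]], roll=[0,0])

```text
clock: 36.15
tool_pos: [0.6036, -0.1652, 0.1555]
ee_rot: [-2.104, 2.331, -0.003]
ft_force: [-6.0, 3.5, 15.8]
opening: 0.263
```

A is home at 0.1555, with force up to 18 N net and no yield. Now D.

Call:
apply_moves(offset=[[0,0,-7.5],[8,-17,-8.5],[25,-25,-8.5],[25,-25,-6],[25,-25,-5]], roll=[0,0,0,0,0])

```text
clock: 36.78
tool_pos: [0.6246, -0.193, 0.1573]
ee_rot: [2.102, -2.333, -0.002]
ft_force: [0.1, 0.4, -3.2]
opening: 0.263
```

Call:
apply_moves(offset=[[0,0,0.6],[0,0,1.2],[0,0,1.8]], roll=[0,0,0])

```text
clock: 37.15
tool_pos: [0.6254, -0.1924, 0.1566]
ee_rot: [-2.104, 2.332, -0.0]
ft_force: [-0.4, -0.6, -1.7]
opening: 0.262
```

Call:
apply_moves(offset=[[0,0,0.4],[0,0,0.8]], roll=[0,0])

```text
clock: 37.4
tool_pos: [0.6255, -0.1926, 0.1562]
ee_rot: [-2.104, 2.332, -0.001]
ft_force: [-1.6, 0.8, 3.1]
opening: 0.263
```

Call:
apply_moves(offset=[[0,0,0.4],[0,0,0.8]], roll=[0,0])

```text
clock: 37.65
tool_pos: [0.6257, -0.1927, 0.1557]
ee_rot: [-2.104, 2.332, -0.001]
ft_force: [-3.1, 1.0, 6.9]
opening: 0.264
```

Call:
apply_moves(offset=[[0,0,0.3],[0,0,0.6]], roll=[0,0])

```text
clock: 37.9
tool_pos: [0.6258, -0.1928, 0.1555]
ee_rot: [-2.104, 2.332, -0.002]
ft_force: [-2.5, 2.4, 10.1]
opening: 0.263
```

Call:
apply_moves(offset=[[0,0,0.3],[0,0,0.6]], roll=[0,0])

```text
clock: 38.15
tool_pos: [0.6258, -0.1928, 0.1554]
ee_rot: [-2.104, 2.332, -0.003]
ft_force: [-2.7, 2.0, 10.9]
opening: 0.267
```

Call:
apply_moves(offset=[[0,0,0.2],[0,0,0.4]], roll=[0,0])

```text
clock: 38.4
tool_pos: [0.6258, -0.1929, 0.1553]
ee_rot: [-2.104, 2.332, -0.003]
ft_force: [-4.2, 3.0, 12.4]
opening: 0.266
```

D is home at about 0.1553. Now B.

Call:
apply_moves(offset=[[0,0,-7],[-17,8,-8],[-25,25,-8],[-17,42,-8],[0,50,-8],[0,50,-6],[0,50,-4.5]], roll=[0,0,0,0,0,0,0])

```text
clock: 39.28
tool_pos: [0.5757, -0.1881, 0.1576]
ee_rot: [-2.103, 2.334, -0.0]
ft_force: [-0.1, 0.6, -2.3]
opening: 0.267
```

Call:
apply_moves(offset=[[0,0,0.6],[0,0,1.2],[0,0,1.8]], roll=[0,0,0])

```text
clock: 39.65
tool_pos: [0.5757, -0.1873, 0.1558]
ee_rot: [2.104, -2.333, -0.0]
ft_force: [1.2, -0.0, -2.0]
opening: 0.264
```

Call:
apply_moves(offset=[[0,0,0.4],[0,0,0.8]], roll=[0,0])

```text
clock: 39.9
tool_pos: [0.5758, -0.1875, 0.1557]
ee_rot: [-2.104, 2.332, -0.001]
ft_force: [-2.8, 1.7, 3.3]
opening: 0.263
```

Call:
apply_moves(offset=[[0,0,0.3],[0,0,0.6]], roll=[0,0])

```text
clock: 40.15
tool_pos: [0.5758, -0.1876, 0.1555]
ee_rot: [-2.104, 2.332, -0.001]
ft_force: [-3.0, 0.3, 7.1]
opening: 0.265
```

Call:
apply_moves(offset=[[0,0,0.3],[0,0,0.6]], roll=[0,0])

```text
clock: 40.4
tool_pos: [0.5758, -0.1876, 0.1553]
ee_rot: [-2.104, 2.332, -0.002]
ft_force: [-3.6, 1.7, 10.1]
opening: 0.265
```

Call:
apply_moves(offset=[[0,0,0.3],[0,0,0.6]], roll=[0,0])

```text
clock: 40.65
tool_pos: [0.5759, -0.1877, 0.1553]
ee_rot: [-2.104, 2.332, -0.002]
ft_force: [-5.1, 3.1, 12.8]
opening: 0.264
```

Call:
apply_moves(offset=[[0,0,0.3],[0,0,0.5]], roll=[0,0])

```text
clock: 40.9
tool_pos: [0.5759, -0.1877, 0.1552]
ee_rot: [-2.104, 2.332, -0.003]
ft_force: [-5.5, 3.4, 15.8]
opening: 0.264
```

Call:
apply_moves(offset=[[0,0,0.3],[0,0,0.6]], roll=[0,0])

```text
clock: 41.15
tool_pos: [0.576, -0.1878, 0.1551]
ee_rot: [-2.105, 2.331, -0.003]
ft_force: [-7.0, 4.1, 20.7]
opening: 0.269
```

Call:
apply_moves(offset=[[0,0,0.2],[0,0,0.2]], roll=[0,0])

```text
clock: 41.4
tool_pos: [0.576, -0.1878, 0.1551]
ee_rot: [-2.105, 2.331, -0.004]
ft_force: [-7.9, 4.2, 19.2]
opening: 0.262
```

Run:
```python
from h import *
for i in range(3):
    s=manip.read_state(); print(s["clock"],np.round(s["tool_pos"],4),np.round(s["ft_force"],2)); S=manip.capture("side")
cv2.imwrite("pics/s8.png",cv2.resize(S["image"][80:180,310:420],None,fx=5,fy=5,interpolation=cv2.INTER_CUBIC))
```

```text
41.4 [ 0.576  -0.1878  0.1551] [-7.87  4.23 19.15]
41.45 [ 0.576  -0.1878  0.1551] [-6.96  3.27 20.12]
41.5 [ 0.576  -0.1878  0.1551] [-6.73  3.45 20.09]
```

View pics/s8.png

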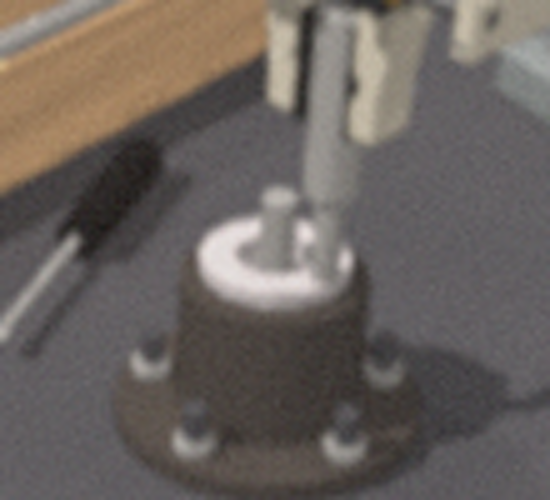

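The firm press at B held at about 22.5 N with z steady at 0.1551. The rim sits low and level in the picture. I re-check C, which was pressed earliest and most lightly.

Call:
apply_moves(offset=[[0,0,-7],[17,-8,-8],[25,-25,-8],[25,-25,-6],[25,-25,-5]], roll=[0,0,0,0,0])

```text
clock: 42.18
tool_pos: [0.5974, -0.2153, 0.156]
ee_rot: [2.103, -2.333, -0.002]
ft_force: [-0.1, -0.2, -2.5]
opening: 0.265
```

Call:
apply_moves(offset=[[0,0,0.6],[0,0,1.2],[0,0,1.8]], roll=[0,0,0])

```text
clock: 42.55
tool_pos: [0.5979, -0.2148, 0.1556]
ee_rot: [-2.104, 2.332, -0.0]
ft_force: [-0.7, -0.2, 0.3]
opening: 0.265
```

Call:
apply_moves(offset=[[0,0,0.4],[0,0,0.8]], roll=[0,0])

```text
clock: 42.8
tool_pos: [0.5981, -0.215, 0.1554]
ee_rot: [-2.104, 2.332, -0.001]
ft_force: [-3.5, 1.4, 7.4]
opening: 0.264
```

Call:
apply_moves(offset=[[0,0,0.4],[0,0,0.8]], roll=[0,0])

```text
clock: 43.05
tool_pos: [0.5981, -0.2151, 0.1554]
ee_rot: [-2.104, 2.332, -0.002]
ft_force: [-4.3, 2.7, 10.8]
opening: 0.264
```

Call:
apply_moves(offset=[[0,0,0.3],[0,0,0.6]], roll=[0,0])

```text
clock: 43.3
tool_pos: [0.5981, -0.2151, 0.1553]
ee_rot: [-2.105, 2.332, -0.003]
ft_force: [-5.4, 1.9, 14.2]
opening: 0.26
```

Call:
apply_moves(offset=[[0,0,0.3],[0,0,0.5]], roll=[0,0])

```text
clock: 43.55
tool_pos: [0.5982, -0.2152, 0.1552]
ee_rot: [-2.105, 2.332, -0.003]
ft_force: [-5.8, 2.6, 16.3]
opening: 0.263
```

Call:
apply_moves(offset=[[0,0,0.3],[0,0,0.6],[0,0,0.6]], roll=[0,0,0])

```text
clock: 43.92
tool_pos: [0.5982, -0.2152, 0.1551]
ee_rot: [-2.105, 2.331, -0.004]
ft_force: [-6.8, 3.5, 17.7]
opening: 0.262
```

All four sides are home at 0.1551–0.1555. I lift and check how the drift hangs before returning it.

Call:
apply_moves(offset=[[0,0,-10],[0,0,-30],[0,0,-50],[0,0,-60],[0,0,-60],[0,0,-60]], roll=[0,0,0,0,0,0])

```text
clock: 44.68
tool_pos: [0.5974, -0.2147, 0.2109]
ee_rot: [2.103, -2.333, -0.002]
ft_force: [-0.2, -0.3, -3.9]
opening: 0.264
```

Run:
```python
from h import *
go(.5001,.209,.212,(-.9947,.103))
S=manip.capture("side")
a=cv2.resize(S["image"][50:180,310:420],None,fx=4,fy=4,interpolation=cv2.INTER_CUBIC)
p=manip.read_state()["tool_pos"]
cv2.imwrite("pics/s9.png",a)
for z in (-.0717,-.0317,.04): print((proj(S,p+[0,0,z])-[310,50])*4)
```

```text
clk 44.67 pos [ 0.5974 -0.2147  0.2109] tool off mm [-411.5  140.5   -0.7] ydir [-0.995  0.103  0.001] F [-0.2 -0.3 -3.9] op 0.264
roll 7.636667401785922e-06
[260.74564333 214.02522011]
[266.64519695 141.83802946]
[278.18628914   1.02424721]
```

View pics/s9.png

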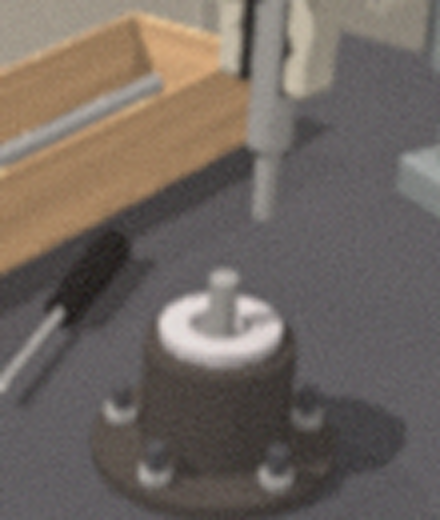

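The drift tip is at (262,216) against a predicted (261,214), so it has not slipped or tilted. The cup is level. I carry the drift back to the rack.

Call:
apply_moves(offset=[[-40,14,0],[-90,31,0],[-145,50,0],[-200,69,0],[-255,88,0],[-310,106,0],[-360,123,0],[-395,135,0],[-411,140,0],[-411,140,0],[-411,140,0],[-411,140,0]], roll=[0,0,0,0,0,0,0,0,0,0,0,0])

```text
clock: 46.22
tool_pos: [0.5011, 0.2073, 0.2119]
ee_rot: [2.102, -2.334, 0.0]
ft_force: [0.2, 0.0, -3.4]
opening: 0.265
```

```bash
python3 -c "
from h import *
go(.5001,.209,.15,(-.9947,.103))"
```

```text
clk 46.23 pos [0.5011 0.2073 0.2119] tool off mm [-1.6  1.2 61.9] ydir [-0.995  0.104  0.   ] F [ 0.2  0.  -3.4] op 0.265
roll -0.0011205294858104356
```

Lower to TCP 0.135 (tip about 8 mm above the rack top) and check.

Call:
apply_moves(offset=[[-1,0.8,20],[-1,0.8,50],[-1,0.8,70],[-1,0.8,77],[-1,0.8,77],[-1,0.8,77]], roll=[0,0,0,0,0,0])

```text
clock: 46.98
tool_pos: [0.5008, 0.2096, 0.1359]
ee_rot: [-2.103, 2.332, -0.0]
ft_force: [-0.2, -0.8, -2.2]
opening: 0.262
```

Run:
```python
from h import *
go(.5001,.209,.087,(-.9947,.103))
S=manip.capture("side")
cv2.imwrite("pics/s10.png",cv2.resize(S["image"][190:310,190:340],None,fx=4,fy=4,interpolation=cv2.INTER_CUBIC))
```

```text
clk 46.98 pos [0.5008 0.2096 0.1359] tool off mm [ 0.7  0.7 48.9] ydir [-0.995  0.103 -0.001] F [-0.2 -0.8 -2.2] op 0.262
roll 3.309326580731025e-05
```

View pics/s10.png

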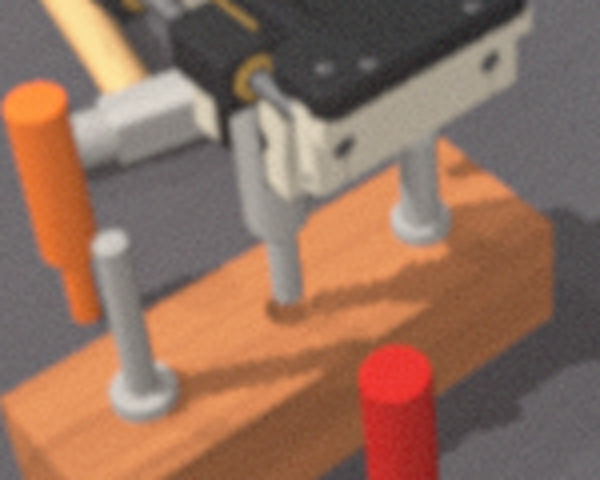

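The tip at (287,300) is right over the hole at (285,308). I insert it.

Call:
apply_moves(offset=[[0.5,0.5,5],[0.5,0.5,10],[0.5,0.5,15],[0.5,0.5,20]], roll=[0,0,0,0])

```text
clock: 47.52
tool_pos: [0.4996, 0.2089, 0.1145]
ee_rot: [2.104, -2.333, -0.0]
ft_force: [-0.2, -0.2, -2.6]
opening: 0.26
```

Call:
apply_moves(offset=[[0,0,8],[0,0,16],[0,0,22],[0,0,27],[0,0,27.5],[0,0,27.5]], roll=[0,0,0,0,0,0])

```text
clock: 48.28
tool_pos: [0.4998, 0.209, 0.0876]
ee_rot: [-2.104, 2.333, -0.0]
ft_force: [0.8, -0.4, -2.4]
opening: 0.266
```

```bash
python3 -c "
from h import *
go(.5001,.209,.087,(-.9947,.103))"
```

```text
clk 48.27 pos [0.4998 0.209  0.0876] tool off mm [-0.  -0.3  0.6] ydir [-0.995  0.103 -0.   ] F [ 0.8 -0.4 -2.4] op 0.266
roll 0.00028642849924409526
```

Within 0.6 mm of the seat, at the original pose. I lower 0.7 mm, release and withdraw straight up.

Call:
apply_moves(offset=[[0,0,0.6],[0,0,0.6]], roll=[0,0])

```text
clock: 48.52
tool_pos: [0.4997, 0.209, 0.087]
ee_rot: [-2.104, 2.333, 0.0]
ft_force: [-0.7, -0.5, -2.9]
opening: 0.266
```

Call:
apply_moves(offset=[[0,0,0],[0,0,0],[0,0,0],[0,0,0],[0,0,0]], roll=[0,0,0,0,0], fingers=0.65)

```text
clock: 49.15
tool_pos: [0.4997, 0.2089, 0.0869]
ee_rot: [-2.104, 2.333, -0.0]
ft_force: [-0.1, 0.3, 0.1]
opening: 0.646
```

Call:
apply_moves(offset=[[0,0,-10],[0,0,-30],[0,0,-60],[0,0,-110],[0,0,-160],[0,0,-160],[0,0,-160]], roll=[0,0,0,0,0,0,0])

```text
clock: 50.02
tool_pos: [0.4994, 0.2088, 0.2472]
ee_rot: [-2.103, 2.332, 0.001]
ft_force: [-0.5, 0.4, -0.3]
opening: 0.652
```

Run:
```python
from h import *
np.set_printoptions(precision=4,suppress=True)
go(.5001,.209,.087,(-.9947,.103))
S=manip.capture("side");T=manip.capture("top")
cv2.imwrite("pics/s11.png",np.hstack([cv2.resize(S["image"][100:340,160:420],None,fx=1.6,fy=1.6),cv2.resize(T["image"][100:340,150:380],None,fx=1.6,fy=1.6)]))
for n in ("drift_mid","hub_face","cup_top"): print(n,[(x["centre"],x["score"]) for x in manip.landmark_of(S,n)])
```

```text
clk 50.02 pos [0.4994 0.2088 0.2472] tool off mm [ -0.1  -0.6 160.2] ydir [-0.995  0.103 -0.   ] F [-0.5  0.4 -0.3] op 0.652
roll 1.1528940799973467e-05
drift_mid [([291.4, 304.4], 0.76), ([204.0, 234.1], 0.71), ([260.7, 248.4], 0.69)]
hub_face [([365.8, 133.4], 0.84)]
cup_top [([362.6, 131.7], 0.77)]
```

View pics/s11.png

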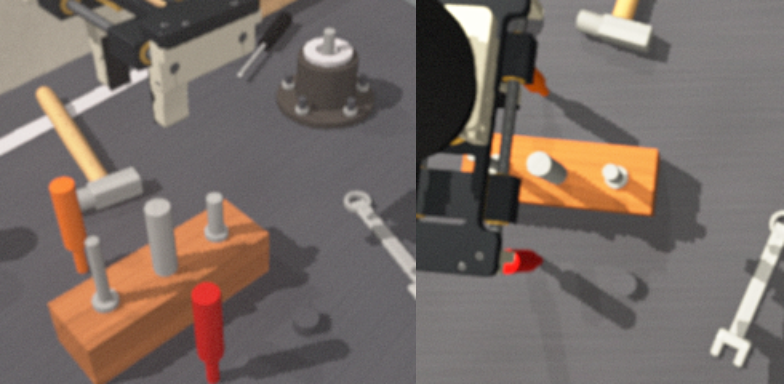

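The drift hangs upright in its hole: the side view finds it at (260.7,248.4), against (261.8,248.6) at the start. The cup is level and low, the other tools are in place, and the gripper is clear. I hand in.

```bash
python3 -c "
from h import *
print(manip.finish_job())"
```

```text
the job is handed in; nothing more can be done
None
```

The cup is driven home and the drift is back in its hole. I handed the job in at about 50 s of the 72 s; the hand-in reports no verdict.

- **Driving the cup:** I pressed round the rim at four points, opposite sides in turn, a few millimetres at a time. The cup sank at about 8–14 N, until all four sides stopped yielding at tool heights within 0.4 mm of each other (0.1551–0.1555 m). That is a lean of about 0.01 rad or less.
- **Height:** The rim ended about 8.5 mm above the hub face. That figure comes from the tool height and an assumed drift length in the grip.
- **Firm press:** I held about 22.5 N on one side for about 0.35 s, and about 20 N on the first side I had pressed, and neither moved. The highest force read at the end of any step was about 24 N; force is only read between steps, so a short peak could have gone unseen.
- **Drift and rack:** The drift came out without slipping in the fingers. It hangs upright within about 1 pixel of where the side camera first saw it. The punch and scriber look unmoved, and the gripper is about 16 cm above the grasp height.

One reading did not fit early on. The network's first `cup_top` points from the two cameras disagreed by about 10 mm, so I worked from the stub axle, the rim outline and touch instead. The last check did not use the top camera for the cup.

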